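Load the shaft in the V-block fixture and throw the toggle clamp

TASK

The stepped steel shaft on the bench is next for cross-drilling. Lay it gently in the two V-blocks of the drilling fixture, thick part in both Vs and thick end up against the stop screw, let go of it, and then close the toggle clamp by its black handle, fully over centre, so that the rubber foot holds the shaft down. Leave the other things on the bench where they lie.

Things in the scene. Friction and masses are not known exactly. Their poses are not given: they have to be found in the camera images.
- shaft: Turned steel shaft, 150 mm long, 0.45 kg, loose on the bench. Thick part 24 mm in diameter and 115 mm long, then a thin journal 16 mm in diameter and 35 mm long. The origin is on the axis, 60 mm from the face of the thick end (12 mm above the bench as it lies); its x axis runs along the shaft towards the thick end, y and z depend on how it has rolled.
- nest (a point): Where the shaft's origin is when loaded: on the V-blocks' centre line, half way between the two V-blocks of the fixture (fixed plate 165 x 226 x 12 mm), 49 mm above the bench. x runs along the Vs to the stop screw, z up, the clamp is on the +y side. The gap between the V-blocks is 54 mm long and 37 mm deep below here, free for fingers. Nothing tall is within 80 mm in y while the clamp is open.
- stop_tip (a point): Flat tip of the stop screw (14 mm in diameter), on the centre line 60 mm from the nest along its +x; the thick end's face comes against it. Its bracket, 40 mm wide, starts 15 mm behind the tip and rises 17 mm above it. Axes as the nest's.
- v_near (a point): Top middle of the V-block away from the stop, 40 mm from the nest along its -x and 3 mm higher. Steel block 26 mm long in x, 54 mm wide; its 90 degree V is 40 mm wide at the top. Axes as the nest's.
- v_far (a point): The same on the V-block next to the stop, 40 mm from the nest along its +x.
- clamp_grip (a point): On the axis of the clamp's black round grip (19 mm thick, 101 mm long), 44 mm from its outer end. In the nest's axes it is at about (0, 189, 122) mm with the clamp wide open, the grip pointing outwards (+y) and up 60 degrees over level; at (0, 215, 108) mm with the arm half way; and at (0, 210, 60) mm with the clamp shut, the grip then 3 degrees over level.
- grip_end (a point): Outer end of the same grip, on its axis: the highest point of the open clamp, about 210 mm above the bench; the upright arm reaches 195 mm.
- clamp_arm (a joint): Angle of the clamp's holding arm (rad): 0 wide open, arm upright; shut 1.72 on the shaft, 1.75 empty, arm level. Starts at up to 0.15. The arm closes as the grip is pressed down from above with 5 to 15 N at clamp_grip (the grip comes down in a vertical plane across the Vs); at the end the clamp goes over centre, meets its stop and stays shut. It stays where it is left.
- clamp_foot (a joint): How far the sprung rubber foot (19 mm in diameter, at the arm's end) is pushed back (m): 0 when free, about 0.0022 when the shut clamp presses (10 N) on a shaft lying in the Vs.
- brass_drift: Bystander: plain round brass bar, 140 mm long, 16 mm thick.
- screwdriver: Bystander: screwdriver with a yellow handle, 194 mm long.
- caliper: Bystander: vernier caliper lying flat, 230 mm long.
- parts_brush: Bystander: wood-handled brush, 201 mm long.
- oil_bottle: Bystander: oil bottle with a red spout, 207 mm tall.
- marker: Bystander: marker, 126 mm long.
Things that resemble listed ones, but are neither listed nor needed, are in the scene too. What is shaped like the shaft but green is not meant.

How it is judged:
By the outcome, as a careful person would: the job done as asked, in the order asked, and still so for the second after the job is handed in, with the robot touching nothing.
It also fails if it takes over 51 s, if anything falls off the work surface, if the arm or the gripper's body presses on something with over 40 N, if the wrist force passes 120 N, or if a joint passes its speed limit or range.

ROBOT

A 7-joint arm with a two-finger parallel gripper is mounted at the origin on a cart in front of the work surface, level with it; the furniture and walls round the work are solid. World frame = base frame: x ahead of the robot, y to its left, z up, the work surface at z = 0. Lengths are in m, angles in rad, forces in N, time in s.
With the tool pointing down it reaches from about 0.425 to 1.025 m from the base axis. Payload 9.4 kg.
Tool frame: the origin (TCP) lies midway between the tips of the shut fingers; the grasp point (between the pads) lies 19 mm behind it; z points along the fingers, y is the line along which they close (so a half turn about z gives the same grasp; the last joint's range is limited). The gripper opens to 85 mm and grips with 20 to 120 N. Pads are 22 mm wide; open, the fingers measure 114 mm over their backs; the gripper's body (76 mm by 85 mm) begins 54 mm behind the grasp point. The pads swing forward as they close: fully open they stand 13 mm farther back than shut.
Start: joints at [-1.363, 0.599, -0.003, 1.599, 0.002, 0.943, -0.08], TCP at [0.204, 0.696, 0.231] pointing down, gripper open.
Joint ranges: [-2.57, 2.57], [-0.35, 1.97], [-1.29, 1.29], [0.11, 2.56], [-1.05, 4.19], [0.11, 1.86], [-2.63, 2.63]. Speed limits (rad/s): [2.22, 2.22, 3.01, 3.01, 3.14, 3.14, 3.14].

INTERFACE

Orientations are given as [roll, pitch, yaw] about the fixed x, y, z axes, in that order (R = Rz(yaw) Ry(pitch) Rx(roll)).
In Python, from station import manip gives the robot as it stands.
- The arm moves only by the tool step_arm, never from a script. Its argument "rows" is one flat list of numbers, 5 for each row, row after row: the opening, from 0 (shut) to 1 (fully open), then the shift along the tool's x, y, z in m, then the turn about the tool's z in rad. A call has exactly 5 rows; each row is the pose to reach, as a shift and turn from the pose commanded when the call began, along the tool's axes at that moment; what a row does not reach only later rows make up. A row lasts 1/12 s, in which the tool goes at most 41.7 mm and 7.16 degrees, less where a joint would pass 70% of its speed; a pose out of reach is approached as far as the arm can. A call with a gripper value outside its range is refused whole. The fingers move at their own pace and stop on an object; the grip force is fixed at half the most. Time passes only in rows, so rows that repeat a pose let the fingers close, or fill a call up. It gives the time, the measured TCP pose, the force, the opening and the grip force at its end, in the units of the state.
- manip.sense(): the state, without advancing time (a new reading comes with each control period).
- manip.camera(name): name is "scene" or "top"; returns a dict with "img" (400x640x3 uint8, red, green, blue), "fovy" (degrees; the focal length in pixels is half the picture's height over the tangent of half this angle, whatever the lens; pixels are square), "cx", "cy" (the principal point, pixels), "k1" (the pictures are not rectified: a ray, as slopes to the right and down, at radius r is drawn at 1 + k1 r^2 times it, then the intrinsics apply), "xyz" and "orientation" of the camera in the world. Camera axes: x right, y down, z forward; pixel columns grow to the right and rows downward; lengths in m; the calibration is good to about 2 mm. A picture is of the moment at which its call begins. There is no depth.
- manip.hand_in(): hands the job in; it is judged then, once.
Trained networks look in a picture, given as the dict that the camera call returned (one of the last four; its "shot" number tells which), for a name from the list of things; names that differ only in an ending like _2 or _b are one class to them, and where a whole thing is asked for, a point or a joint stands for the part that bears it (a point fixed in the world has none). Each returns a list of dicts, best first, with "score" (0 to 1); they miss things now and then, are a little off and sometimes report something else, mostly with a low value. They report only what shows in the picture. A call takes as long as a camera call. They do not tell look-alikes from the thing itself.
- manip.cut_out(picture, query): "region" (400x640 bool, what is visible of it) and "bbox" ([left, top, width, height] in pixels, round what is visible of it).
The state is a dict: "time": time; "joints": joint angles; "qvel": joint speeds; "tau": joint torques, N m; "position": TCP position; "eef_rot": TCP orientation; "wrist_force": force on the tool from outside, world axes, zero at the start; "torque": the same for the moment, N m; "finger_gap": finger opening in m; "grasp_force": force on a finger pad.
Only numpy, scipy, OpenCV 4.12 (cv2) and the standard library are available. Lean on these libraries where they do the work, as an engineer would, in place of code of your own. Each camera call takes 0.05 s, during which the arm holds its last target. There are 200 camera calls.

## Working session

There is one attempt and no reset: what is moved stays moved. The work goes in short steps, Python scripts to look and compute and a tool call to move; the robot and the scene stay as the last step left them, time stands still between calls to the robot, and variables do not carry over. Pictures are saved under pics/ and viewed, at most 10 in all, crops included, and the job is handed in when it is done.

Besides the shell and the picture viewer there is one more tool, called after "Call:" by a JSON object that holds its "api" and its "payload". step_arm: Moves the arm, as the interface text tells. Its arguments: {"type":"object","properties":{"rows":{"type":"array","items":{"type":"number"}}},"required":["rows"]}

```bash
ls; mkdir -p pics; cat > h.py <<'E'
import numpy as np, cv2
from scipy.spatial.transform import Rotation as R
from station import manip
def K(c):
    f=200/np.tan(np.radians(c['fovy'])/2); return np.array([[f,0,c['cx']],[0,f,c['cy']],[0,0,1.]])
def rot(c): return R.from_euler('xyz',c['orientation']).as_matrix()
def ray(c,p):
    q=cv2.undistortPoints(np.array(p,float).reshape(-1,1,2),K(c),np.array([c['k1'],0,0,0.]))[:,0]
    return np.c_[q,np.ones(len(q))]@rot(c).T
def onplane(c,p,z):
    d=ray(c,p); o=np.array(c['xyz']); return o+d*((z-o[2])/d[:,2])[:,None]
def proj(c,P):
    q=(np.atleast_2d(P)-c['xyz'])@rot(c); q=q[:,:2]/q[:,2:]
    r2=(q**2).sum(1,keepdims=True); q=q*(1+c['k1']*r2); k=K(c); return q*k[0,0]+[c['cx'],c['cy']]
def tri(cs,ps):
    A=np.zeros((3,3));b=np.zeros(3)
    for c,p in zip(cs,ps):
        d=ray(c,[p])[0]; d/=np.linalg.norm(d); M=np.eye(3)-np.outer(d,d); A+=M; b+=M@np.array(c['xyz'])
    return np.linalg.solve(A,b)
def save(im,n): cv2.imwrite('pics/'+n,im[:,:,::-1])
E
python3 - <<'E'
from h import *
import pickle
s=manip.sense(); print(s)
cs={}
for n in('scene','top'):
    c=manip.camera(n); cs[n]=c; save(c['img'],n+'0.png'); print(n,{k:v for k,v in c.items() if k!='img'})
    for q in ['shaft','nest','v_near','clamp_grip','brass_drift','oil_bottle','caliper','screwdriver','marker','parts_brush']:
        try: print(q,[(round(d['score'],2),d['bbox']) for d in manip.cut_out(c,q)[:4]])
        except Exception as e: print(q,e)
pickle.dump(cs,open('c0.pkl','wb'))
E
```

```text
pics
{'time': 0.0, 'joints': array([-1.36271779,  0.6001218 , -0.00255106,  1.60012956,  0.00180771,
        0.94287478, -0.07980191]), 'qvel': array([0.00103795, 0.00103338, 0.0005507 , 0.00017167, 0.00156857,
       0.00016167, 0.0003376 ]), 'tau': array([ 9.65825420e-04, -7.76444435e+01,  1.56559914e+00, -2.58007693e+01,
        1.23962515e-02,  9.10182571e-03,  1.83510082e-05]), 'position': array([0.20356745, 0.69535121, 0.23041935]), 'eef_rot': array([-3.14006796e+00,  1.42563982e-04,  2.85688181e+00]), 'wrist_force': array([ 0.2715684 , -0.01297387,  0.24066383]), 'torque': array([ 0.00347612,  0.02118216, -0.01213155]), 'grasp_force': 0.0, 'finger_gap': 0.08559391394760242}
scene {'fovy': 46.96846833703958, 'cx': 318.758552261402, 'cy': 201.90590800598898, 'k1': 0.04112449741356152, 'xyz': array([-0.026991  , -0.91237238,  0.86605569]), 'orientation': array([-2.15821752,  0.02198684, -0.57934902]), 'shot': 1}
shaft [(0.75, [359.8, 278.5, 51.0, 29.9]), (0.58, [322.9, 253.0, 8.8, 43.0]), (0.44, [249.3, 154.8, 79.5, 107.0])]
nest [(0.93, [247.0, 154.7, 84.9, 106.2]), (0.48, [411.
[... 727 characters left out ...]
04107,  1.25761626]), 'orientation': array([-2.9810526 , -0.00758206, -1.54384531]), 'shot': 2}
shaft [(0.82, [394.4, 175.1, 10.3, 44.9]), (0.81, [333.5, 204.8, 40.3, 31.0]), (0.63, [225.2, 190.4, 94.0, 49.7])]
nest [(0.72, [224.3, 186.8, 93.2, 55.9])]
v_near [(0.55, [227.5, 187.3, 91.3, 56.1])]
clamp_grip [(0.77, [225.7, 207.0, 32.9, 13.8])]
brass_drift [(0.64, [307.4, 149.5, 40.3, 3.1])]
oil_bottle [(0.7, [307.3, 146.9, 40.7, 10.7]), (0.55, [421.2, 136.8, 23.9, 30.5]), (0.33, [226.1, 206.6, 33.5, 12.6])]
caliper [(0.72, [249.2, 206.0, 22.6, 10.9])]
screwdriver []
marker [(0.53, [212.8, 144.7, 10.9, 39.6])]
parts_brush [(0.86, [363.1, 126.3, 46.4, 45.2]), (0.68, [227.1, 191.0, 88.7, 50.8])]
```

```bash
python3 - <<'E'
from h import *
import pickle
cs=pickle.load(open('c0.pkl','rb'))
a=cs['scene']['img'][140:370,180:480]; b=cs['top']['img'][110:280,190:460]
a=cv2.resize(a,None,fx=2.6,fy=2.6,interpolation=cv2.INTER_CUBIC); b=cv2.resize(b,None,fx=2.9,fy=2.9,interpolation=cv2.INTER_CUBIC)
save(a,'a.png'); save(b,'b.png')
E
```

```text
(no output)
```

View pics/a.png

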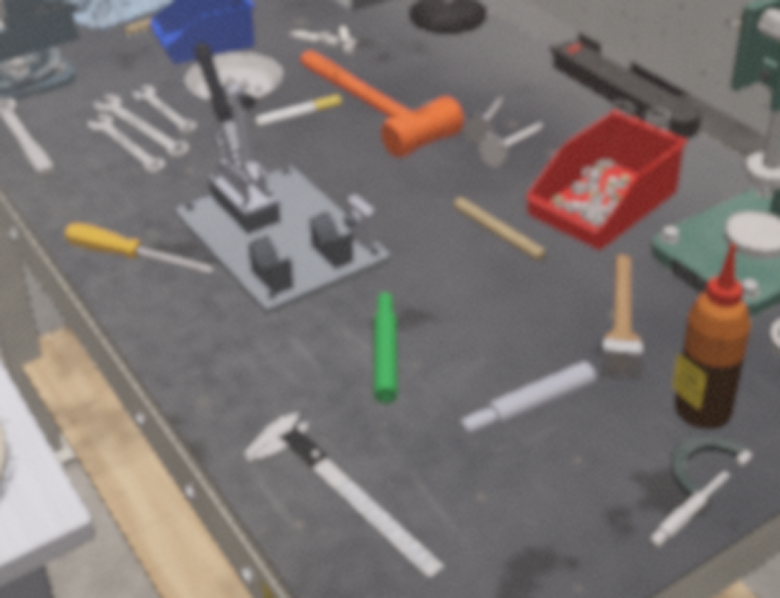

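View pics/b.png

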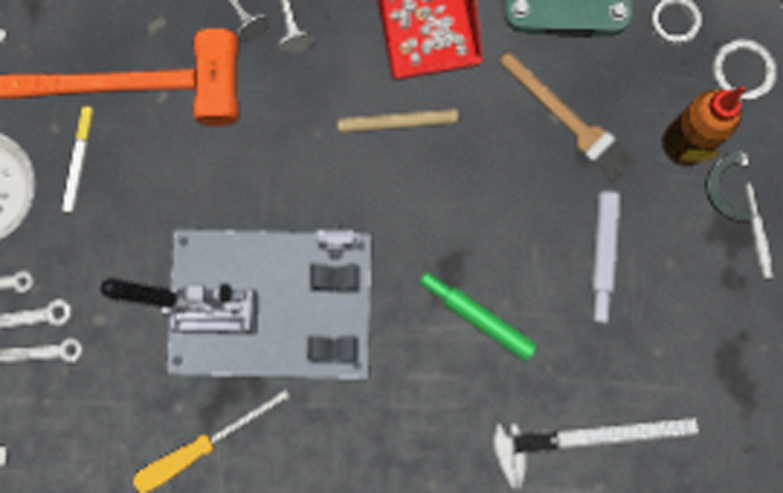

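The grey two-diameter bar in top at about (399,197) (scene (385,293)) has a thick part and a thin journal, so it is the shaft. The green one at top (354,220) is the look-alike. Other rod-like things are the wooden stick at (327,151) and the marker at (217,165). I'll confirm the choice in a crop while measuring.

```bash
python3 - <<'E'
from h import *
import pickle
cs=pickle.load(open('c0.pkl','rb'))
T,S=cs['top'],cs['scene']
def dump(c,box,name,s):
    x0,y0,w,h=box; save(cv2.resize(c['img'][y0:y0+h,x0:x0+w],None,fx=s,fy=s,interpolation=cv2.INTER_CUBIC),name)
# shaft: brightness mask near bbox, both views
def seg(c,box):
    x0,y0,w,h=box; g=c['img'][y0:y0+h,x0:x0+w].astype(int)
    m=(g.min(2)>115)&(g.max(2)-g.min(2)<40)
    n,l,st,_=cv2.connectedComponentsWithStats(m.astype(np.uint8)); k=1+np.argmax(st[1:,4])
    ys,xs=np.nonzero(l==k); return np.c_[xs+x0,ys+y0].astype(float)
for c,box in((T,(388,168,24,60)),(S,(352,270,66,45))):
    p=seg(c,box); m=p.mean(0); u=np.linalg.svd(p-m)[2][0]; t=(p-m)@u; v=(p-m)@np.array([-u[1],u[0]])
    print(len(p),m,u,t.min(),t.max()); 
    for a in np.linspace(t.min(),t.max(),9)[:-1]:
        k=(t>=a)&(t<a+(np.ptp(t))/8); print(round(a,1),k.sum(),v[k].min().round(1),v[k].max().round(1),end=' | ')
    e=np.array([m+u*(t.min()-.5),m+u*(t.max()+.5)]); print('\nends',e,onplane(c,e,0.012))
# plate
g=T['img'][180:255,220:325].astype(int); print(T['img'][230,270],T['img'][200,265],T['img'][260,300])
a=cv2.resize(T['img'][184:248,220:322],None,fx=7.5,fy=7.5,interpolation=cv2.INTER_CUBIC)
for i in range(0,102,10): cv2.line(a,(int(i*7.5),0),(int(i*7.5),8),(255,255,0),1); cv2.putText(a,str(220+i),(int(i*7.5),20),0,.4,(255,255,0))
for i in range(0,64,10): cv2.line(a,(0,int(i*7.5)),(8,int(i*7.5)),(255,255,0),1); cv2.putText(a,str(184+i),(10,int(i*7.5)+4),0,.4,(255,255,0))
save(a,'fixtop.png')
x0,y0=240,148;a=cv2.resize(S['img'][y0:265,x0:335],None,fx=5,fy=5,interpolation=cv2.INTER_CUBIC)
b=cv2.resize(S['img'][262:322,350:420],None,fx=4,fy=4,interpolation=cv2.INTER_CUBIC)
o=np.zeros((a.shape[0],a.shape[1]+b.shape[1],3),np.uint8); o[:,:a.shape[1]]=a; o[:b.shape[0],a.shape[1]:]=b
b=cv2.resize(T['img'][165:230,380:420],None,fx=5,fy=5,interpolation=cv2.INTER_CUBIC); o[250:250+b.shape[0],a.shape[1]:a.shape[1]+b.shape[1]]=b
for i in range(0,95,10): cv2.putText(o,str(x0+i),(i*5,10),0,.35,(255,255,0))
for i in range(0,117,10): cv2.putText(o,str(y0+i),(0,i*5+4),0,.35,(255,255,0))
save(o,'fixscene.png'); print(o.shape)
E
```

```text
312 [398.39102564 196.65384615] [-0.07120084  0.997462  ] -20.858388678943474 24.312204654074154
-20.9 45 -3.5 3.8 | -15.2 43 -3.7 3.4 | -9.6 38 -3.3 3.8 | -3.9 47 -3.7 3.6 | 1.7 40 -3.8 3.2 | 7.4 42 -3.5 3.8 | 13.0 31 -2.6 2.4 | 18.7 25 -2.3 2.0 | 
ends [[399.91176077 175.34966507]
 [396.62437592 221.40307743]] [[ 0.63837894 -0.28303017  0.012     ]
 [ 0.48305572 -0.27106473  0.012     ]]
518 [383.58687259 291.74131274] [-0.9159449   0.40130405] -26.78494864125576 28.870267140971084
-26.8 62 -4.8 4.7 | -19.8 69 -4.9 5.0 | -12.9 71 -4.9 5.0 | -5.9 71 -4.9 5.1 | 1.0 70 -5.0 5.0 | 8.0 69 -4.9 5.2 | 15.0 54 -4.1 4.2 | 21.9 51 -4.0 3.3 | 
ends [[408.57838211 280.79175228]
 [356.68532623 303.52771997]] [[ 0.64817242 -0.27948165  0.012     ]
 [ 0.48609698 -0.2673451   0.012     ]]
[152 161 168] [149 157 164] [102 104 105]
(585, 755, 3)
```

View pics/fixtop.png

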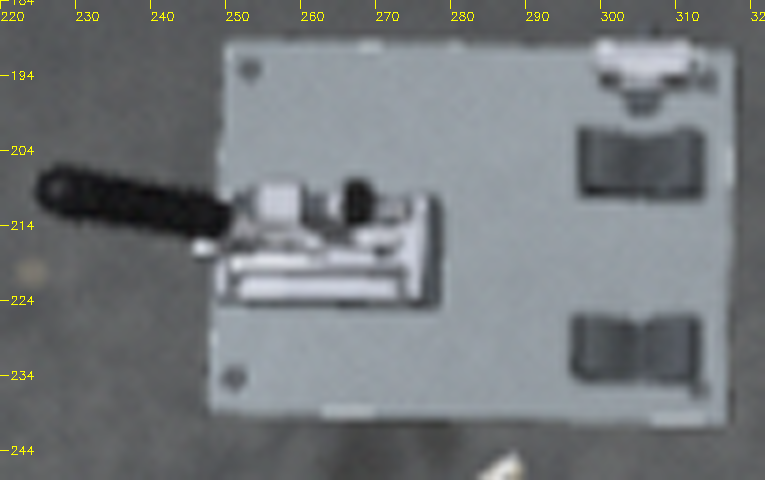

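View pics/fixscene.png

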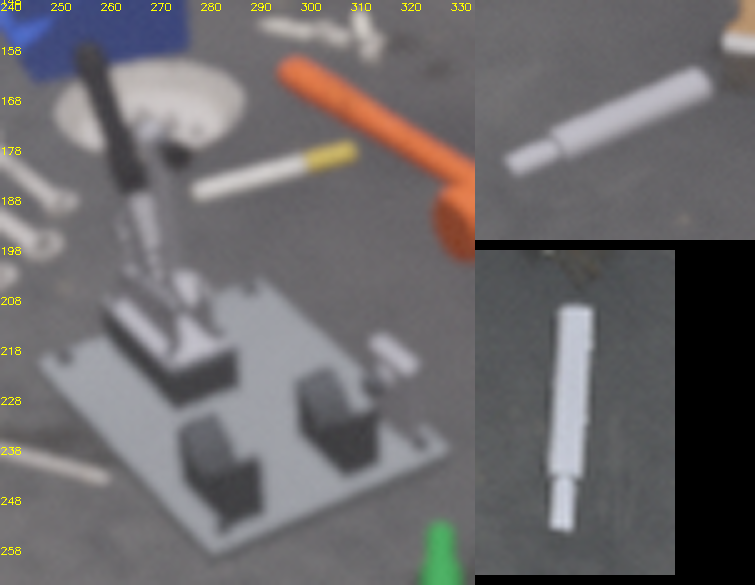

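Picture check: the grey shaft has its thick end away from the robot and the journal near it. The fixture's Vs are at top (305,205) and (304.5,230), and the stop is at (305.6,199).

```bash
python3 - <<'E'
from h import *
import pickle
cs=pickle.load(open('c0.pkl','rb'))
T,S=cs['top'],cs['scene']
t=[(250,189.7),(318,190.7),(316.9,240.7),(248,238.7)]; s=[(292.4,204),(330,237.4),(282.6,258.6),(248,220.4)]
for a,b in zip(t,s): print(tri([T,S],[a,b]).round(4),onplane(T,[a],.012)[0].round(4),onplane(S,[b],.012)[0].round(4))
print('valley near',onplane(T,[(304.7,230.2)],.032),'far',onplane(T,[(305.3,205.5)],.032))
print('tops near',onplane(T,[(295.7,225.7),(295.7,234.5),(313,225.8),(313,234.6)],.052).round(4))
print('tops far',onplane(T,[(297.2,200.9),(297,210),(313.6,201),(313.6,210.3)],.052).round(4))
print('stop',onplane(T,[(305.6,198.9)],.055),onplane(S,[(314.4,225.6)],.049))
# scene V tops: sides
for x in [0.28,0.2,0.1,0.05]:pass
# grip
for c in(T,S):
    r=manip.cut_out(c,'clamp_grip')[0]['region'] if 0 else None
E
```

```text
[0.5785 0.2142 0.0107] [0.5752 0.2153 0.012 ] [0.5809 0.2116 0.012 ]
[ 0.579  -0.0108  0.0145] [ 0.5782 -0.0102  0.012 ] [ 0.5822 -0.0085  0.012 ]
[ 0.4149 -0.012   0.0128] [ 0.413  -0.0111  0.012 ] [ 0.4173 -0.0119  0.012 ]
[0.4152 0.2119 0.0129] [0.4131 0.2129 0.012 ] [0.4179 0.2121 0.012 ]
valley near [[0.44437442 0.02889446 0.032     ]] far [[0.52446695 0.0295789  0.032     ]]
tops near [[0.4561 0.0571 0.052 ]
 [0.4284 0.0561 0.052 ]
 [0.4573 0.0025 0.052 ]
 [0.4296 0.0017 0.052 ]]
tops far [[0.5356 0.0552 0.052 ]
 [0.5063 0.0548 0.052 ]
 [0.5367 0.0029 0.052 ]
 [0.5068 0.002  0.052 ]]
stop [[0.54231735 0.02855721 0.055     ]] [[0.54972978 0.02564535 0.049     ]]
```

Call:
{"api": "step_arm", "payload": {"rows": [1,-0.01,-0.014,-0.01,-0.03,1,-0.03,-0.04,-0.03,-0.08,1,-0.05,-0.066,-0.05,-0.13,1,-0.07,-0.092,-0.07,-0.18,1,-0.091,-0.119,-0.08,-0.208]}}

```text
time: 1.52
position: [0.2581, 0.5555, 0.3135]
eef_rot: [3.139, 0.001, 3.068]
wrist_force: [0.5, 2.2, 0.9]
finger_gap: 0.0856
grasp_force: 0.0
```

Call:
{"api": "step_arm", "payload": {"rows": [1,-0.0168,-0.0352,0,0,1,-0.0336,-0.0704,0,0,1,-0.0504,-0.1056,0,0,1,-0.067,-0.1408,0,0,1,-0.0838,-0.176,0,0]}}

```text
time: 1.93
position: [0.328, 0.3723, 0.3116]
eef_rot: [3.141, 0.0, 3.065]
wrist_force: [0.9, -0.5, 0.4]
finger_gap: 0.0855
grasp_force: 0.0
```

Call:
{"api": "step_arm", "payload": {"rows": [1,-0.0168,-0.0352,0,0,1,-0.0336,-0.0704,0,0,1,-0.0504,-0.1056,0,0,1,-0.067,-0.1408,0,0,1,-0.0838,-0.176,0,0]}}

```text
time: 2.35
position: [0.398, 0.1904, 0.3117]
eef_rot: [3.141, 0.001, 3.065]
wrist_force: [1.5, 0.2, -0.4]
finger_gap: 0.0852
grasp_force: 0.0
```

Call:
{"api": "step_arm", "payload": {"rows": [1,-0.0168,-0.0352,0,0,1,-0.0336,-0.0704,0,0,1,-0.0504,-0.1056,0,0,1,-0.067,-0.1408,0,0,1,-0.0838,-0.176,0,0]}}

```text
time: 2.77
position: [0.4681, 0.0084, 0.3118]
eef_rot: [3.141, 0.001, 3.065]
wrist_force: [0.7, 1.0, -0.7]
finger_gap: 0.0855
grasp_force: 0.0
```

Call:
{"api": "step_arm", "payload": {"rows": [1,-0.0168,-0.0352,0.02,0,1,-0.0336,-0.0704,0.04,0,1,-0.0504,-0.1056,0.06,0,1,-0.067,-0.1408,0.08,0,1,-0.0838,-0.176,0.1,0]}}

```text
time: 3.18
position: [0.5349, -0.1644, 0.2155]
eef_rot: [-3.142, 0.001, 3.065]
wrist_force: [0.8, 0.7, 0.1]
finger_gap: 0.0854
grasp_force: 0.0
```

Call:
{"api": "step_arm", "payload": {"rows": [1,-0.01,-0.02,0.03,0,1,-0.02,-0.042,0.065,0,1,-0.03,-0.064,0.1,0,1,-0.04,-0.084,0.13,0,1,-0.0478,-0.1006,0.145,0]}}

```text
time: 3.6
position: [0.5734, -0.2679, 0.0673]
eef_rot: [3.141, -0.003, 3.064]
wrist_force: [1.1, -0.2, -0.8]
finger_gap: 0.0852
grasp_force: 0.0
```

Call:
{"api": "step_arm", "payload": {"rows": [1,0,0,0.01,0,1,0,0,0.02,0,1,0,0,0.03,0,1,0,0,0.03,0,1,0,0,0.03,0]}}

```text
time: 4.02
position: [0.5743, -0.2655, 0.0414]
eef_rot: [3.141, -0.0, 3.066]
wrist_force: [-0.1, 0.5, 0.6]
finger_gap: 0.0856
grasp_force: 0.0
```

```bash
python3 - <<'E'
from h import *
c=manip.camera('scene'); s=manip.sense(); print(s['position'],s['eef_rot'],s['wrist_force'])
x0,y0=330,230; a=cv2.resize(c['img'][y0:y0+100,x0:x0+130],None,fx=6,fy=6,interpolation=cv2.INTER_CUBIC)
save(a,'g.png')
E
```

```text
[ 0.57468372 -0.26579319  0.04192329] [3.14143960e+00 6.90074347e-04 3.06599460e+00] [-0.27234183  0.0098573   0.47167232]
```

View pics/g.png

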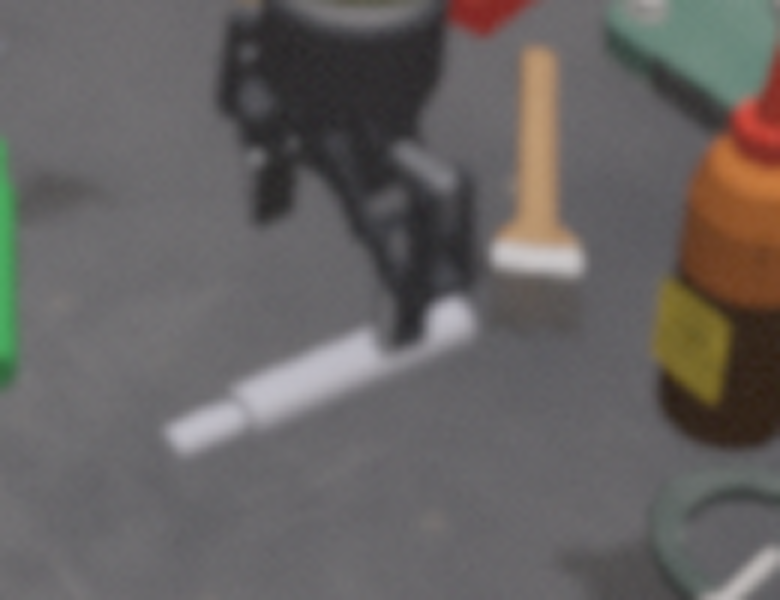

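The near finger stands on the −y side of the shaft and the far finger on the +y side, with the shaft between them. I correct 10 mm in y, then descend.

Call:
{"api": "step_arm", "payload": {"rows": [1,-0.004,-0.01,0,0,1,-0.004,-0.01,0.01,0,1,-0.004,-0.01,0.02,0,1,-0.004,-0.01,0.03,0,1,-0.004,-0.01,0.037,0]}}

```text
time: 4.48
position: [0.577, -0.2765, 0.0026]
eef_rot: [3.141, -0.001, 3.065]
wrist_force: [0.5, -0.2, 0.0]
finger_gap: 0.0854
grasp_force: 0.0
```

Call:
{"api": "step_arm", "payload": {"rows": [1,0,0,0,0,0.6,0,0,0,0,0.5,0,0,0,0,0.45,0,0,0,0,0.4,0,0,0,0]}}

```text
time: 4.9
position: [0.5778, -0.277, 0.0046]
eef_rot: [-3.141, 0.001, 3.065]
wrist_force: [-0.3, -0.4, 0.6]
finger_gap: 0.0385
grasp_force: 0.0
```

Call:
{"api": "step_arm", "payload": {"rows": [0.2,0,0,0,0,0.1,0,0,0,0,0,0,0,0,0,0,0,0,0,0,0,0,0,0,0]}}

```text
time: 5.32
position: [0.5779, -0.2772, 0.0049]
eef_rot: [-3.141, 0.001, 3.065]
wrist_force: [-0.7, -0.3, 6.3]
finger_gap: 0.022
grasp_force: 58.6
```

Call:
{"api": "step_arm", "payload": {"rows": [0,0,0,0,0,0,0,0,0,0,0,0,0,-0.005,0,0,0,0,-0.02,0,0,0,0,-0.04,0]}}

```text
time: 5.73
position: [0.5761, -0.2761, 0.043]
eef_rot: [3.14, -0.004, 3.065]
wrist_force: [0.8, 0.8, -4.7]
finger_gap: 0.0218
grasp_force: 59.1
```

Call:
{"api": "step_arm", "payload": {"rows": [0,0.006,0.016,-0.03,-0.01,0,0.018,0.045,-0.055,-0.03,0,0.032,0.08,-0.075,-0.05,0,0.047,0.115,-0.09,-0.07,0,0.061,0.148,-0.1,-0.084]}}

```text
time: 6.15
position: [0.5272, -0.123, 0.1456]
eef_rot: [3.141, 0.001, -3.134]
wrist_force: [0.2, 0.0, -4.6]
finger_gap: 0.0219
grasp_force: 59.6
```

Call:
{"api": "step_arm", "payload": {"rows": [0,0.01,0.035,-0.005,0,0,0.021,0.07,-0.01,0,0,0.033,0.105,-0.01,0,0,0.043,0.135,-0.01,0,0,0.048,0.15,-0.01,0]}}

```text
time: 6.57
position: [0.4767, 0.0289, 0.1542]
eef_rot: [3.14, -0.002, -3.13]
wrist_force: [0.3, -0.2, -4.5]
finger_gap: 0.0217
grasp_force: 59.7
```

Call:
{"api": "step_arm", "payload": {"rows": [0,0,0,0,0,0,0,0,0,0,0,0,0,0,0,0,0,0,0,0,0,0,0,0,0]}}

```text
time: 6.98
position: [0.4792, 0.0239, 0.1542]
eef_rot: [-3.141, 0.0, -3.136]
wrist_force: [0.6, -0.9, -4.6]
finger_gap: 0.0219
grasp_force: 59.7
```

Call:
{"api": "step_arm", "payload": {"rows": [0,0,0.002,0.015,0,0,0,0.0045,0.035,0,0,0,0.0045,0.055,0,0,0,0.0045,0.072,0,0,0,0.0045,0.079,0]}}

```text
time: 7.4
position: [0.4786, 0.0286, 0.0734]
eef_rot: [-3.141, -0.002, -3.136]
wrist_force: [-1.2, -0.6, -3.8]
finger_gap: 0.022
grasp_force: 59.6
```

```bash
python3 - <<'E'
from h import *
import pickle
c=manip.camera('scene'); t=manip.camera('top'); s=manip.sense(); print(s['position'],s['eef_rot'],s['wrist_force'])
pickle.dump((c,t),open('c1.pkl','wb'))
a=cv2.resize(c['img'][195:275,255:340],None,fx=6,fy=6,interpolation=cv2.INTER_CUBIC)
b=cv2.resize(t['img'][180:260,285:330],None,fx=6,fy=6,interpolation=cv2.INTER_CUBIC)
for i in range(0,85,10): cv2.putText(a,str(255+i),(i*6,10),0,.35,(255,255,0)); cv2.putText(a,str(195+i),(0,i*6+4),0,.35,(255,255,0))
for i in range(0,80,10): cv2.putText(b,str(285+i),(i*6,10),0,.35,(255,255,0)); cv2.putText(b,str(180+i),(0,i*6+4),0,.35,(255,255,0))
save(np.hstack([a,b]),'n.png')
E
```

```text
[0.47857314 0.02865091 0.07422275] [-3.14113791e+00 -2.21757627e-03 -3.13579541e+00] [ 0.04297176 -0.8353397  -4.72407872]
```

View pics/n.png

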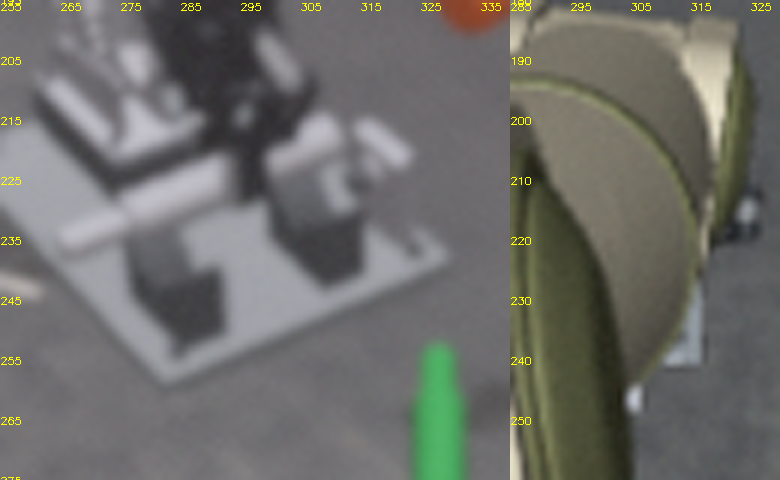

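The shaft hangs over the Vs, journal on the −x side, with its thick end just short of the stop at scene (314,222). Now I lower it in small steps.

Call:
{"api": "step_arm", "payload": {"rows": [0,0,0,0.008,0,0,0,0,0.016,0,0,0,0,0.022,0,0,0,0,0.026,0,0,0,0,0.028,0]}}

```text
time: 7.92
position: [0.4789, 0.0295, 0.0467]
eef_rot: [-3.142, -0.0, -3.134]
wrist_force: [0.1, -0.8, -5.5]
finger_gap: 0.0216
grasp_force: 59.7
```

Call:
{"api": "step_arm", "payload": {"rows": [0,0,0,0,0,0,0,0,0.0005,0,0,0,0,0.001,0,0,0,0,0.0015,0,0,0,0,0.002,0]}}

```text
time: 8.33
position: [0.4791, 0.0295, 0.0454]
eef_rot: [3.142, 0.0, -3.134]
wrist_force: [0.9, 0.3, -5.1]
finger_gap: 0.0218
grasp_force: 59.7
```

Call:
{"api": "step_arm", "payload": {"rows": [0,0,0,0.0005,0,0,0,0,0.001,0,0,0,0,0.0015,0,0,0,0,0.002,0,0,0,0,0.002,0]}}

```text
time: 8.75
position: [0.4789, 0.0294, 0.0431]
eef_rot: [-3.142, -0.0, -3.134]
wrist_force: [-0.5, -0.2, -5.1]
finger_gap: 0.0217
grasp_force: 59.7
```

Call:
{"api": "step_arm", "payload": {"rows": [0,-0.001,0,0,0,0,-0.002,0,0,0,0,-0.003,0,0,0,0,-0.0035,0,0,0,0,-0.0035,0,0,0]}}

```text
time: 9.17
position: [0.4827, 0.0295, 0.0432]
eef_rot: [3.142, 0.0, -3.134]
wrist_force: [0.0, 1.0, -4.7]
finger_gap: 0.0219
grasp_force: 59.7
```

Call:
{"api": "step_arm", "payload": {"rows": [0,-0.0005,0,0,0,0,-0.001,0,0,0,0,-0.0015,0,0,0,0,-0.002,0,0,0,0,-0.002,0,0,0]}}

```text
time: 9.58
position: [0.4846, 0.0295, 0.0432]
eef_rot: [-3.142, 0.0, -3.134]
wrist_force: [-0.9, 1.1, -5.1]
finger_gap: 0.0218
grasp_force: 59.7
```

Call:
{"api": "step_arm", "payload": {"rows": [0,-0.0005,0,0,0,0,-0.001,0,0,0,0,-0.0015,0,0,0,0,-0.0015,0,0,0,0,-0.0015,0,0,0]}}

```text
time: 10.0
position: [0.486, 0.0295, 0.0432]
eef_rot: [-3.142, 0.0, -3.134]
wrist_force: [0.3, 0.3, -4.5]
finger_gap: 0.0216
grasp_force: 59.7
```

Call:
{"api": "step_arm", "payload": {"rows": [0,-0.0005,0,0,0,0,-0.001,0,0,0,0,-0.0015,0,0,0,0,-0.0015,0,0,0,0,-0.0015,0,0,0]}}

```text
time: 10.42
position: [0.4873, 0.0295, 0.0432]
eef_rot: [3.142, -0.0, -3.134]
wrist_force: [-1.4, -0.3, -3.6]
finger_gap: 0.0217
grasp_force: 59.7
```

Call:
{"api": "step_arm", "payload": {"rows": [0,-0.0005,0,0,0,0,-0.001,0,0,0,0,-0.0015,0,0,0,0,-0.0015,0,0,0,0,-0.0015,0,0,0]}}

```text
time: 10.83
position: [0.4874, 0.0295, 0.043]
eef_rot: [3.142, -0.003, -3.134]
wrist_force: [-5.5, -0.2, -2.5]
finger_gap: 0.0222
grasp_force: 59.8
```

Contact with the stop at −5.5 N. Now I lower it into the Vs.

Call:
{"api": "step_arm", "payload": {"rows": [0,0.0005,0,0.0005,0,0,0.0005,0,0.001,0,0,0.0005,0,0.0015,0,0,0.0005,0,0.0015,0,0,0.0005,0,0.0015,0]}}

```text
time: 11.25
position: [0.4874, 0.0298, 0.042]
eef_rot: [3.141, -0.002, -3.134]
wrist_force: [-6.2, 1.9, 4.7]
finger_gap: 0.0217
grasp_force: 61.0
```

Call:
{"api": "step_arm", "payload": {"rows": [0.3,0,0,0,0,0.35,0,0,0,0,0.45,0,0,0,0,0.5,0,0,0,0,0.6,0,0,0,0]}}

```text
time: 11.67
position: [0.4891, 0.0295, 0.0418]
eef_rot: [3.142, 0.001, -3.134]
wrist_force: [-0.1, -0.1, -0.0]
finger_gap: 0.0508
grasp_force: 0.0
```

```bash
python3 - <<'E'
from h import *
c=manip.camera('scene'); s=manip.sense(); print(s['position'],s['eef_rot'],s['wrist_force'],s['finger_gap'])
a=cv2.resize(c['img'][195:275,240:340],None,fx=7,fy=7,interpolation=cv2.INTER_CUBIC)
for i in range(0,100,10): cv2.putText(a,str(240+i),(i*7,10),0,.35,(255,255,0)); cv2.putText(a,str(195+i),(0,i*7+4),0,.35,(255,255,0))
save(a,'p.png')
# predicted outline of seated shaft
n=np.array([.4845,.029,.049]); print(proj(c,[n+[.06,0,0],n+[-.055,0,0],n+[-.09,0,0]]).round(1))
E
```

```text
[0.48887006 0.02951049 0.04175619] [-3.14157589e+00  7.06770726e-04 -3.13443384e+00] [-0.32897934  0.1026581  -0.71169629] 0.05110031924513231
[[312.3 225.6]
 [278.4 239.4]
 [267.6 243.8]]
```

View pics/p.png

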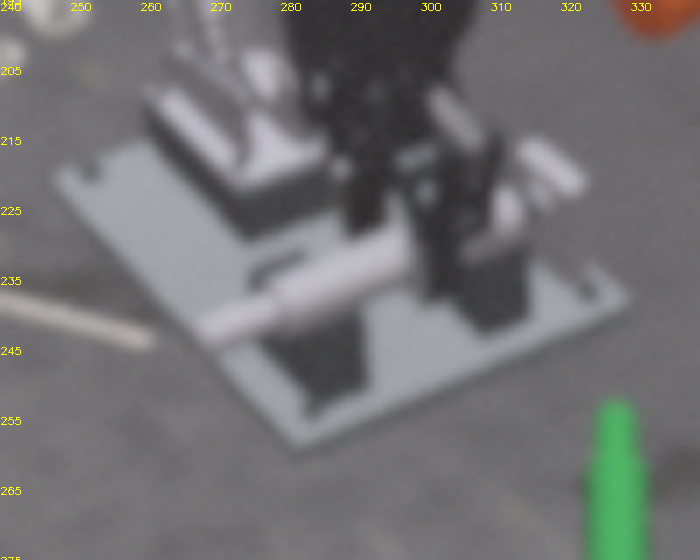

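The shaft lies in both Vs with its end at the stop, scene (311,224), and the fingers are free. I lift off and measure the grip from the first two views.

Call:
{"api": "step_arm", "payload": {"rows": [0.6,0,0,-0.015,0,0.6,0,0,-0.05,0,0.6,0,0,-0.09,0,0.6,0,0,-0.13,0,0.6,0,0,-0.17,0]}}

```text
time: 12.13
position: [0.488, 0.0293, 0.2135]
eef_rot: [-3.141, -0.0, -3.135]
wrist_force: [0.7, 0.7, -0.8]
finger_gap: 0.0513
grasp_force: 0.0
```

Call:
{"api": "step_arm", "payload": {"rows": [0,0,0,-0.03,0,0,0,0,-0.06,0,0,0,0,-0.08,0,0,0,0,-0.08,0,0,0,0,-0.08,0]}}

```text
time: 12.55
position: [0.4888, 0.0297, 0.2926]
eef_rot: [3.141, 0.003, -3.134]
wrist_force: [0.0, -0.3, -0.2]
finger_gap: 0.0003
grasp_force: 0.0
```

```bash
python3 - <<'E'
from h import *
import pickle
cs=pickle.load(open('c0.pkl','rb')); T,S=cs['top'],cs['scene']
for a,b in(((227.7,208.9),(257.6,157.6)),((250.7,212.8),(266.4,186))):
    P=tri([T,S],[a,b]); print(P,proj(T,P)-a,proj(S,P)-b)
c=manip.camera('scene'); s=manip.sense(); print(s['position'],s['eef_rot'],s['finger_gap'])
# where the open grip should be, drawn from nest
n=np.array([.486,.0295,.049])
for g in([0,.189,.122],[0,.211,.160]): print(proj(T,n+g),proj(S,n+g))
a=cv2.resize(c['img'][120:265,225:345],None,fx=4,fy=4,interpolation=cv2.INTER_CUBIC); save(a,'q.png')
E
```

```text
[0.48442242 0.23903741 0.20434859] [[ 0.23206224 -0.47419679]] [[-0.47984366  0.06136789]]
[0.48289665 0.1882641  0.12920569] [[-0.08411811  0.17494143]] [[ 0.18712814 -0.02780757]]
[0.48824139 0.0296371  0.29156099] [ 3.14125543e+00  4.64635651e-04 -3.13414038e+00] 7.067379743465633e-07
[[237.72060544 209.72162364]] [[261.69189694 169.77999039]]
[[227.06374317 207.61154534]] [[257.21828865 155.9793069 ]]
```

View pics/q.png

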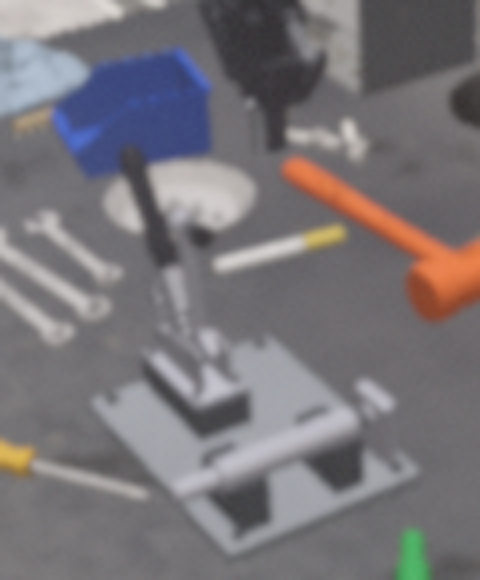

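Call:
{"api": "step_arm", "payload": {"rows": [0,0.002,0.036,0.003,0,0,0.004,0.075,0.01,0,0,0.004,0.113,0.023,0,0,0.004,0.147,0.042,0,0,0.004,0.17,0.065,0]}}

```text
time: 13.02
position: [0.4827, 0.203, 0.2252]
eef_rot: [3.141, -0.0, -3.132]
wrist_force: [-0.1, 0.2, -1.5]
finger_gap: 0.0002
grasp_force: 0.0
```

Call:
{"api": "step_arm", "payload": {"rows": [0,0,0,0.005,0,0,0,0,0.01,0,0,0,0,0.015,0,0,0,0,0.02,0,0,0,0,0.023,0]}}

```text
time: 13.43
position: [0.4834, 0.1981, 0.2034]
eef_rot: [-3.141, 0.0, -3.137]
wrist_force: [0.1, -0.7, 0.6]
finger_gap: -0.0003
grasp_force: 0.0
```

Now press down and outward, watching the force.

Call:
{"api": "step_arm", "payload": {"rows": [0,-0.001,0.002,0.004,0,0,-0.001,0.004,0.009,0,0,-0.001,0.005,0.014,0,0,-0.001,0.007,0.019,0,0,-0.001,0.008,0.023,0]}}

```text
time: 13.85
position: [0.4841, 0.2078, 0.1802]
eef_rot: [3.142, -0.0, -3.134]
wrist_force: [-0.1, -0.4, -0.2]
finger_gap: -0.0001
grasp_force: 0.0
```

Call:
{"api": "step_arm", "payload": {"rows": [0,0,0.002,0.001,0,0,0,0.004,0.002,0,0,0,0.006,0.003,0,0,0,0.008,0.004,0,0,0,0.01,0.005,0]}}

```text
time: 14.27
position: [0.4843, 0.2178, 0.1759]
eef_rot: [3.141, 0.001, -3.134]
wrist_force: [0.3, -0.9, 2.5]
finger_gap: 0.0001
grasp_force: 1.1
```

Call:
{"api": "step_arm", "payload": {"rows": [0,0,0.002,0.002,0,0,0,0.004,0.005,0,0,0,0.006,0.007,0,0,0,0.008,0.009,0,0,0,0.01,0.011,0]}}

```text
time: 14.68
position: [0.4844, 0.2279, 0.1648]
eef_rot: [3.141, 0.001, -3.134]
wrist_force: [-0.8, -1.2, 8.5]
finger_gap: 0.0001
grasp_force: 3.4
```

```bash
python3 - <<'E'
from h import *
c=manip.camera('scene'); t=manip.camera('top'); s=manip.sense(); print(s['position'],s['wrist_force'])
a=cv2.resize(c['img'][145:255,235:345],None,fx=4,fy=4,interpolation=cv2.INTER_CUBIC); save(a,'r.png')
E
```

```text
[0.48406589 0.22807097 0.16439526] [0.268797   0.42001339 0.38635059]
```

View pics/r.png

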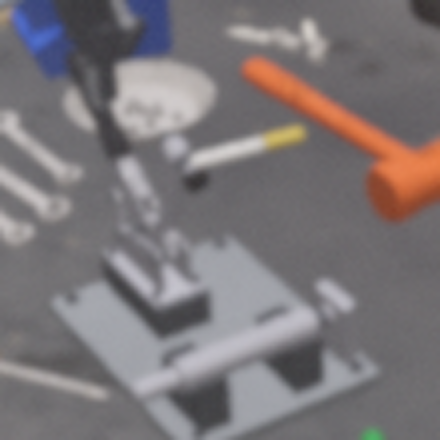

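The arm is tipping over (foot at r.png (193,180)) and the fingertips are on the grip. I keep pressing.

Call:
{"api": "step_arm", "payload": {"rows": [0,0,0.002,0.003,0,0,0,0.004,0.006,0,0,0,0.005,0.009,0,0,0,0.006,0.012,0,0,0,0.007,0.015,0]}}

```text
time: 15.2
position: [0.4838, 0.2346, 0.1492]
eef_rot: [-3.141, -0.0, -3.135]
wrist_force: [0.9, -0.1, 0.3]
finger_gap: -0.0004
grasp_force: 0.0
```

Call:
{"api": "step_arm", "payload": {"rows": [0,0,0.001,0.003,0,0,0,0.001,0.006,0,0,0,0.002,0.009,0,0,0,0.002,0.012,0,0,0,0.003,0.015,0]}}

```text
time: 15.62
position: [0.4839, 0.2375, 0.1343]
eef_rot: [-3.141, -0.0, -3.134]
wrist_force: [-0.2, 0.0, 0.9]
finger_gap: -0.0
grasp_force: 0.0
```

Call:
{"api": "step_arm", "payload": {"rows": [0,0,0,0.003,0,0,0,0,0.006,0,0,0,0,0.008,0,0,0,0,0.01,0,0,0,0,0.011,0]}}

```text
time: 16.03
position: [0.4839, 0.2374, 0.1234]
eef_rot: [-3.141, -0.0, -3.134]
wrist_force: [-0.4, -0.3, 0.3]
finger_gap: 0.0001
grasp_force: 0.0
```

```bash
python3 - <<'E'
from h import *
c=manip.camera('scene'); s=manip.sense(); print(s['position'],s['wrist_force'])
a=cv2.resize(c['img'][145:255,235:345],None,fx=5,fy=5,interpolation=cv2.INTER_CUBIC); save(a,'u.png')
E
```

```text
[0.48387475 0.23741191 0.12336866] [-0.62632589 -0.67790136  0.74576182]
```

View pics/u.png

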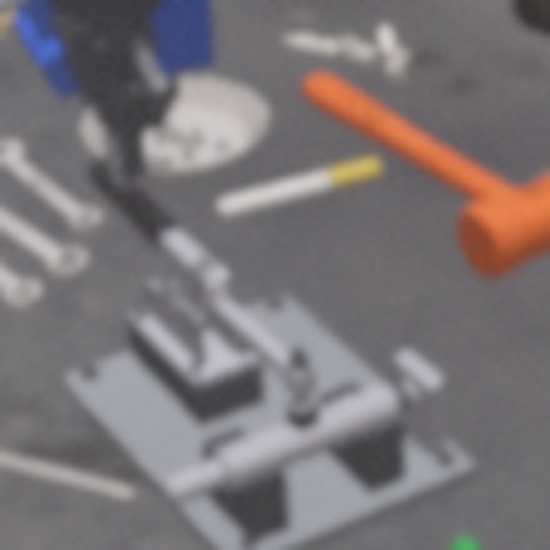

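The foot is at the shaft (u.png (302,410)) with the grip nearly level under the fingers. I press it home over centre.

Call:
{"api": "step_arm", "payload": {"rows": [0,0,0,0.001,0,0,0,0,0.002,0,0,0,0,0.003,0,0,0,0,0.004,0,0,0,0,0.005,0]}}

```text
time: 16.5
position: [0.484, 0.2375, 0.1187]
eef_rot: [3.142, 0.0, -3.134]
wrist_force: [0.1, -0.7, -0.7]
finger_gap: -0.0003
grasp_force: 0.0
```

Call:
{"api": "step_arm", "payload": {"rows": [0,0,0,0.001,0,0,0,0,0.002,0,0,0,0,0.003,0,0,0,0,0.004,0,0,0,0,0.004,0]}}

```text
time: 16.92
position: [0.4847, 0.238, 0.1161]
eef_rot: [3.14, 0.002, -3.135]
wrist_force: [-3.2, -1.5, 20.4]
finger_gap: -0.0002
grasp_force: 10.2
```

Call:
{"api": "step_arm", "payload": {"rows": [0,0,0,0.0005,0,0,0,0,0.001,0,0,0,0,0.001,0,0,0,0,0.001,0,0,0,0,0.001,0]}}

```text
time: 17.33
position: [0.4849, 0.2381, 0.1157]
eef_rot: [3.139, 0.003, -3.135]
wrist_force: [-3.6, -1.0, 25.6]
finger_gap: -0.0003
grasp_force: 12.6
```

Call:
{"api": "step_arm", "payload": {"rows": [0,0,0,-0.005,0,0,0,0,-0.02,0,0,0,0,-0.05,0,0,0,0,-0.09,0,0,0,0,-0.13,0]}}

```text
time: 17.75
position: [0.4833, 0.237, 0.2446]
eef_rot: [-3.14, -0.002, -3.135]
wrist_force: [1.2, 1.4, 0.3]
finger_gap: -0.0
grasp_force: 0.0
```

Call:
{"api": "step_arm", "payload": {"rows": [0,0.02,0.02,-0.02,0,0,0.04,0.05,-0.02,0,0,0.06,0.09,-0.02,0,0,0.07,0.12,-0.02,0,0,0.08,0.15,-0.02,0]}}

```text
time: 18.17
position: [0.4013, 0.389, 0.2641]
eef_rot: [3.141, 0.0, -3.133]
wrist_force: [0.9, -0.2, 0.2]
finger_gap: 0.0004
grasp_force: 0.0
```

```bash
python3 - <<'E'
from h import *
c=manip.camera('scene'); t=manip.camera('top'); s=manip.sense(); print(s['position'],s['wrist_force'],s['time'])
n=np.array([.4855,.0293,.049]); N=lambda *g:n+np.array(g)/1000
def draw(c,box,f):
    x0,y0,w,h=box; a=cv2.resize(c['img'][y0:y0+h,x0:x0+w],None,fx=f,fy=f,interpolation=cv2.INTER_CUBIC)
    for P in (N(0,210,60),N(0,254,62.3),N(60,0,0),N(-90,0,0),N(0,0,12)):
        q=((proj(c,P)[0]-[x0,y0]+.5)*f).astype(int); cv2.drawMarker(a,tuple(map(int,q)),(255,0,0),cv2.MARKER_CROSS,9,1)
    return a
a=draw(c,(235,155,105,110),4); b=draw(t,(215,180,90+15,72),3.4); o=np.zeros((440,a.shape[1]+b.shape[1],3),np.uint8)
o[:,:a.shape[1]]=a; o[:b.shape[0],a.shape[1]:]=b; save(o,'v.png'); print(o.shape)
E
```

```text
[0.39997257 0.39254112 0.26340354] [ 0.7704829  -0.63254423  1.16756757] 18.2667
(440, 777, 3)
```

View pics/v.png

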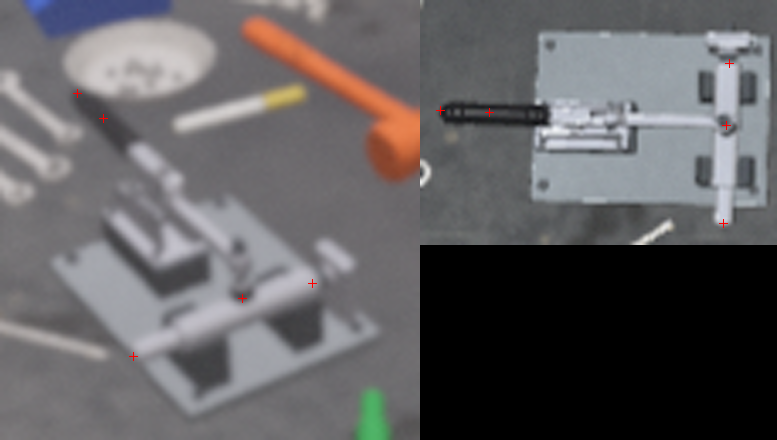

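The grip, foot and both shaft ends all lie on the points predicted for the shut state, and the clamp stayed shut after I let go. The arm is clear, so I hand in.

```bash
python3 -c "
from station import manip
print(manip.hand_in())"
```

```text
the job is handed in; nothing more can be done
None
```

The job is handed in at about 18 s: the shaft lies in both Vs with its thick end against the stop, released, and the toggle clamp was pressed onto its stop and stayed shut once the robot let go. By mistake I viewed 11 pictures, one over the limit of 10.

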